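# Pull the snap-fit dust cap off a sampling port

## Robot

A 7-joint arm with a two-finger parallel gripper is mounted at the origin on a cart in front of the work surface, level with it; the furniture and walls round the work are solid. World frame = base frame: x ahead of the robot, y to its left, z up, the work surface at z = 0. Lengths are in m, angles in rad, forces in N, time in s.
With the tool pointing down it reaches from about 0.4 to 0.85 m from the base axis. Payload 4.5 kg.
Tool frame: the origin (TCP) lies at the very end of the fingers, on their centre line; the grasp point (between the pads) lies 19 mm behind it; z points along the fingers, y is the line along which they close (so a half turn about z gives the same grasp; the last joint's range is limited). The gripper opens to 88 mm and grips with 3 to 60 N. Pads are 18 mm wide; open, the fingers measure 123 mm over their backs; the gripper's body (75 mm by 187 mm) begins 45 mm behind the grasp point.
Start: joints at [1.338, 0.689, -0.195, 1.565, 0.157, 0.902, -0.215], TCP at [0.165, -0.603, 0.239] pointing down, gripper open.
Joint ranges: [-3.01, 3.01], [-0.46, 2.08], [-1.47, 1.51], [0.13, 2.56], [-1, 4.14], [0.04, 2.09], [-2.66, 2.66]. Speed limits (rad/s): [2.57, 2.57, 3.14, 3.14, 3.14, 3.14, 3.14].

## Interface

Orientations are given as a unit quaternion [x, y, z, w].
In Python, from workcell import arm, planner, eyes gives the robot as it stands. Calls block until the motion is done:
- arm.goto(position, orientation): joint-space move of the TCP to a pose.
- arm.servo_line(position, frame=None, v=0.15, guard=None): straight line of the TCP; frame=None keeps the orientation; v is the mean speed in m/s. With guard (N) it stops when the force on the tool has changed by that much, and returns True; else False.
- arm.move_joints(angles): joint-space move.
- arm.gripper_to(opening): finger opening in m; the grip force is fixed at half the most; returns when the fingers have stopped.
- arm.wait(seconds).
- planner.inverse_kinematics(position, orientation): joint angles nearest the present ones, or None.
- arm.get_obs(): the state.
- eyes.grab_frame(name): name is "scene" or "top"; returns (picture, depth): 480x640x3 uint8, red, green, blue; 480x640 float32, m along the optical axis (not along the pixel's ray), 0 where there is no reading.
- eyes.camera_model(name): a dict with "fx", "fy", "cx", "cy" (pixels), "k1" (the pictures are not rectified: a ray, as slopes to the right and down, at radius r is drawn at 1 + k1 r^2 times it, then the intrinsics apply), "rvec" (rotation vector, rad) and "tvec" (3), from world to camera coordinates, as OpenCV has them. Camera axes: x right, y down, z forward; pixel columns grow to the right and rows downward; lengths in m; the calibration is good to about 2 mm. A picture is of the moment at which its call begins. camera_model takes no time and is no camera call.
A pose or a line that the arm cannot do raises arm.Unreachable and nothing moves.
- arm.finish_job(): hands the job in; it is judged then, once.
The state is a dict: "t": time; "joint_positions": joint angles; "joint_velocities": joint speeds; "joint_torque": joint torques, N m; "eef_pos": TCP position; "eef_rot": TCP orientation; "force": force on the tool from outside, world axes, zero at the start; "torque": the same for the moment, N m; "gripper_width": finger opening in m; "grip_force": force on a finger pad.
Only numpy, scipy, OpenCV 4.12 (cv2) and the standard library are available. Lean on these libraries where they do the work, as an engineer would, in place of code of your own. Each camera call takes 0.05 s, during which the arm holds its last target. There are 200 camera calls.

## Task

Take the fork puller by its grip, slide its fork in under the flanged dust cap on the sampling port until the depth stop in its slot rests gently against the port's neck, ease it back 2 or 3 mm so that nothing rubs, and pull the cap straight up until it snaps off. Then stand the puller in the cooling tray, with the cap still lying level on its fork, and let go. Do not touch the cap with the fingers, press hard on the port, or disturb the other port and the things around.

Things in the scene. Friction and masses are not known exactly. Their poses are not given: they have to be found in the camera images.
- puller: Loose 170 g puller, C-shaped from the side: flat fork foot, column at its back (29 to 39 mm behind the origin), bridge over the slot (underside 34, top 43 mm up, 26 mm wide), black grip on the bridge. It stands on its fork. Origin: underside of the fork, on the grip's axis. +x: the way the fork points; z up.
- puller_grip (a point): Centre of the puller's grip, 67.5 mm above the fork's underside. The grip is 22 mm wide (along the puller's y, ribbed sides, to be held across these), 30 mm long (along x) and 49 mm tall. Axes as the puller's.
- puller_fork (a point): On the fork's top face, on the grip's axis, 5 mm above the puller's origin. Fork: plate 5 mm thick, 51 mm wide, from 39 mm behind to 34 mm in front of this point; slot 27 mm wide, open to +x, between two round-ended tines. The slot ends at a stiff sliding depth stop, whose flat face is set anywhere from 15.5 mm to 1.5 mm behind this point; the setting is not measured.
- cap: Grey ribbed dust cap, 30 g, 18 mm tall, 30 mm in diameter, with a flat flange 40 mm in diameter, 4 mm thick, at its lower rim; nothing hangs below it. Origin: centre of the flange's underside; z up. Sits on the port's neck, held by four sprung balls inside that let go suddenly at a straight pull of about 6 to 12 N, after 2 to 3 mm.
- port: Sampling port, fixed, left or right of the other port: aluminium block 70 x 70 x 22 mm with a hose stub at its +y side, steel stem 34 mm in diameter up to a flat shoulder 50 mm above the bench, then a neck 23 mm in diameter, 15 mm inside the cap. Origin: centre of the block's underside on the bench; z up.
- port_neck (a point): Centre of the port's shoulder, 50 mm above the bench, on the axis of neck and cap. The seated cap's flange is 9 mm above it: a gap 9 mm high round the bare 23 mm neck for the fork.
- blank_port: The other port, with the same block and stem but a plain narrow cap 25 mm in diameter without a flange, 72 mm tall overall, which stays as it is. Origin: centre of the block's underside.
- tray: Square cooling tray, 213 x 205 x 52 mm, fixed. Its flat recess, where the puller is to stand, is 180 mm square; the rim round it is 16 mm higher than the recess floor. Origin: centre of its underside on the bench.
- tray_floor (a point): Centre of the tray's recess floor, 36 mm above the bench. Axes as the tray's.
- timer: Bystander: lab timer, 62 x 66 x 18 mm. Origin: centre of underside.
- petri: Bystander: petri dish, 62 mm in diameter, 15 mm tall. Origin: centre of underside.
- reagent_bottle: Bystander: square bottle with screw cap, 46 x 46 x 92 mm. Origin: centre of underside.
Things that resemble listed ones, but are neither listed nor needed, are in the scene too. There is more than one size of the cap; the one meant has the size given above.

How it is judged:
By the outcome, as a careful person would: the job done as asked, in the order asked, and still so for the second after the job is handed in, with the robot touching nothing.
It also fails if it takes over 72 s, if anything falls off the work surface, if the arm or the gripper's body presses on something with over 40 N, if the wrist force passes 120 N, or if a joint passes its speed limit or range.

## Working session

There is one attempt and no reset: what is moved stays moved. The work goes in short steps, each a Python script; the robot and the scene stay as the last script left them, time stands still between calls to the robot, and variables do not carry over. Pictures are saved under pics/ and viewed, at most 10 in all, crops included, and the job is handed in when it is done.

```bash
ls; mkdir -p pics; cat > h.py <<'E'
import numpy as np, cv2
from workcell import arm, planner, eyes
def cloud(name):
    im,d=eyes.grab_frame(name); m=eyes.camera_model(name)
    K=np.array([[m['fx'],0,m['cx']],[0,m['fy'],m['cy']],[0,0,1]]);R=cv2.Rodrigues(np.array(m['rvec'],float))[0]
    v,u=np.mgrid[0:480,0:640]
    p=np.stack([u,v],-1).reshape(-1,1,2).astype(np.float64)
    n=cv2.undistortPoints(p,K,np.array([m['k1'],0,0,0],float)).reshape(480,640,2)
    c=np.concatenate([n*d[...,None],d[...,None]],-1)
    w=(c-np.array(m['tvec'],float).reshape(3))@R
    w[d==0]=np.nan
    return im,w
E
python3 - <<'E'
from h import *
for n in("scene","top"):
    im,w=cloud(n); np.savez(f'/tmp/{n}.npz',im=im,w=w)
    cv2.imwrite(f'pics/{n}.png',im[...,::-1]); m=eyes.camera_model(n);print(n,m)
E
```

```text
pics
scene {'fx': 456.5380297976628, 'fy': 456.5380297976628, 'cx': 318.81866346556353, 'cy': 241.96925282868807, 'k1': 0.013444501688679332, 'rvec': array([ 0.96749838, -2.2712174 ,  1.22880879]), 'tvec': array([0.29737179, 0.28855188, 0.66968848])}
top {'fx': 586.5149600405316, 'fy': 586.5149600405316, 'cx': 319.3950822824594, 'cy': 237.21525442906818, 'k1': -0.10689262685461819, 'rvec': array([ 2.21450948, -2.21129961,  0.07736055]), 'tvec': array([-0.0786018 ,  0.49428825,  1.37848763])}
```

View pics/scene.png

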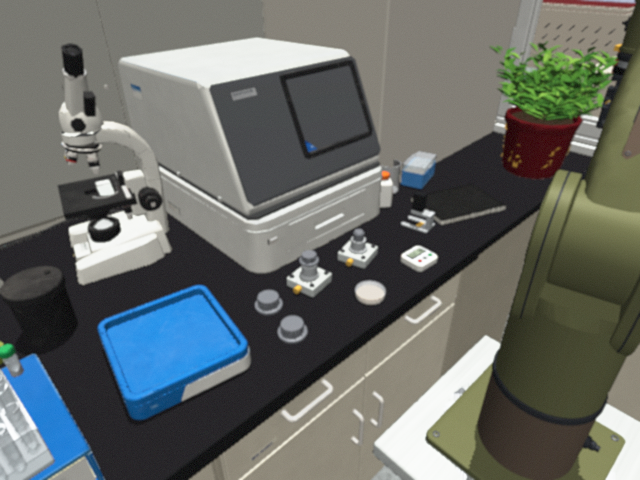

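View pics/top.png

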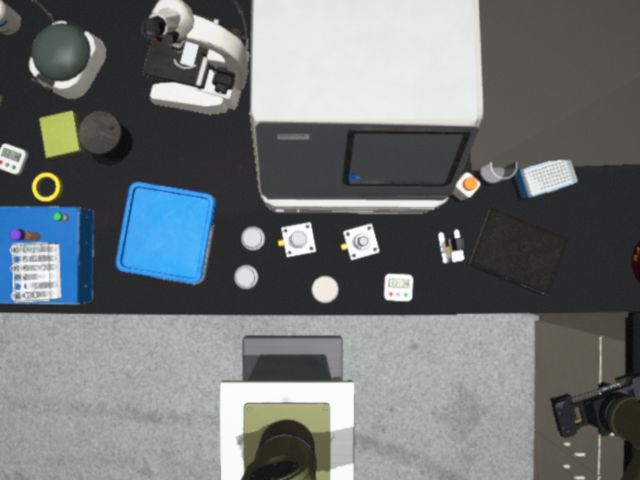

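Scene and top views agree. These could be mistaken for what I want (top pixels):
- **Cap:** the flanged cap on the port at (297,239), against loose decoy caps at (252,238) and (246,277). The blank port is at (361,241).
- **Puller:** (452,245), the only one. It points up or down in the image.
- **Tray:** (166,232), against the blue rack at (50,255).

I choose the port at (297,239) and will check it in a crop.

```bash
python3 - <<'E'
import numpy as np, cv2
t=np.load('/tmp/top.npz');s=np.load('/tmp/scene.npz')
def crop(im,u,v,w,h,W,H): return cv2.resize(im[v:v+h,u:u+w],(W,H),interpolation=cv2.INTER_CUBIC)
a=crop(t['im'],425,215,60,60,400,300*4//3)[:, :]
b=crop(t['im'],265,210,120,80,400,267)
c=crop(s['im'],390,180,60,60,400,300)
d=crop(s['im'],240,220,150,112,400,300)
a=cv2.resize(a,(400,300)); b=cv2.resize(b,(400,300))
cv2.imwrite('pics/crop.png',np.vstack([np.hstack([a,b]),np.hstack([c,d])])[...,::-1])
w=t['w']
def reg(n,w,u0,u1,v0,v1,z0,z1):
    p=w[v0:v1,u0:u1].reshape(-1,3);p=p[(p[:,2]>z0)&(p[:,2]<z1)]
    (cx,cy),sz,an=cv2.minAreaRect((p[:,:2]*1000).astype(np.float32)); print(n,len(p),'mean',p.mean(0).round(4),'med z',np.median(p[:,2]).round(4),'rect',round(cx,1),round(cy,1),np.round(sz,1),round(an,1))
reg('bench',w,400,430,220,260,-.05,.05)
reg('captop',w,270,325,215,265,.072,.1)
reg('flange',w,270,325,215,265,.055,.1)
reg('block',w,282,315,220,258,.012,.03)
reg('blanktop',w,335,385,215,265,.055,.1)
reg('blankblock',w,343,380,220,260,.012,.03)
reg('grip',w,430,475,220,275,.07,.12)
reg('bridge',w,430,475,220,275,.034,.06)
reg('fork',w,430,475,220,275,.003,.02)
reg('rim',w,105,225,170,295,.044,.07)
reg('floor',w,135,195,200,265,.02,.07)
reg('petri',w,305,345,270,305,.008,.03)
reg('timer',w,375,420,265,305,.01,.03)
reg('c1',w,235,270,220,255,.01,.03);reg('c2',w,230,265,260,295,.01,.03)
reg('instr',w,255,450,190,215,.01,.2)
print(np.round(w[236:256:2,436:470:3,2]*1000))
E
```

```text
bench 1195 mean [ 4.900e-01 -3.072e-01 -1.000e-04] med z -0.0001 rect 490.1 -307.4 [72.6 94.7] 89.7
captop 132 mean [ 0.4887 -0.0279  0.077 ] med z 0.0771 rect 488.7 -27.8 [29.7 27.1] 0.1
flange 239 mean [ 0.4882 -0.028   0.071 ] med z 0.0739 rect 489.1 -27.7 [38.9 36.5] 0.1
block 639 mean [ 0.488  -0.0273  0.022 ] med z 0.022 rect 488.2 -25.4 [70.  75.2] 10.6
blanktop 100 mean [ 0.4836 -0.1752  0.0693] med z 0.0704 rect 484.4 -177.2 [23.8 27. ] 17.6
blankblock 710 mean [ 0.483  -0.1738  0.0224] med z 0.0224 rect 482.4 -171.0 [69.9 80.8] 15.8
grip 152 mean [ 0.4761 -0.3915  0.0892] med z 0.0907 rect 476.6 -393.8 [30.  24.1] 10.5
bridge 158 mean [ 0.457  -0.3934  0.0439] med z 0.0431 rect 464.6 -394.8 [54.5 26.4] 12.0
fork 507 mean [ 0.4691 -0.396   0.0058] med z 0.0049 rect 472.1 -397.9 [109.  130.9] 89.7
rim 1673 mean [0.506  0.2808 0.051 ] med z 0.0511 rect 504.9 281.9 [204.4 210.4] 80.5
floor 3882 mean [0.5049 0.2841 0.0359] med z 0.0359 rect 505.3 284.9 [150.2 142.7] 0.2
petri 545 mean [ 0.3713 -0.0903  0.0153] med z 0.0153 rect 374.0 -93.2 [67.8 66.6] 86.2
timer 683 mean [ 0.3758 -0.2644  0.0163] med z 0.0161 rect 376.2 -258.1 [81.4 61.8] 88.9
c1 268 mean [0.4916 0.0805 0.0236] med z 0.0242 rect 492.3 80.2 [42.9 44.8] 43.4
c2 275 mean [0.4001 0.0964 0.0236] med z 0.0242 rect 400.6 96.1 [47.8 48.6] 39.9
instr 3773 mean [ 0.565  -0.148   0.1458] med z 0.1489 rect 565.4 -149.2 [405.   38.1] 89.6
[[ 1.  5.  2. -0. -3. -4.  0.  3.  0. -0.  4. -1.]
 [ 1.  1.  8.  2.  0. -3.  3. 92. 91. 89.  2. -3.]
 [-1.  4.  3. -2. 39. 59. 87. 90. 96. 89.  2.  6.]
 [ 3.  0.  4.  1. 36. 59. 84. 90. 90. 95. -1. -1.]
 [-1.  3.  2. -2.  2. 55. 80. 88. 92. 95.  1. -5.]
 [ 4.  3.  6.  7. -3. 51. 81. 95. 85. 93.  1. -0.]
 [ 3. -0.  6.  6.  4. 49. 75. 95. 93. 93. -2. -3.]
 [ 3. -4.  8.  4.  0. 43. 67. 91. 92. 88. -0. -1.]
 [ 5. -2.  4.  0.  3. 46. 44. 39. 46. -3. -2.  2.]
 [ 6.  5. -1.  4.  2. 43. 46. 44. 47. -1.  2.  0.]]
```

View pics/crop.png

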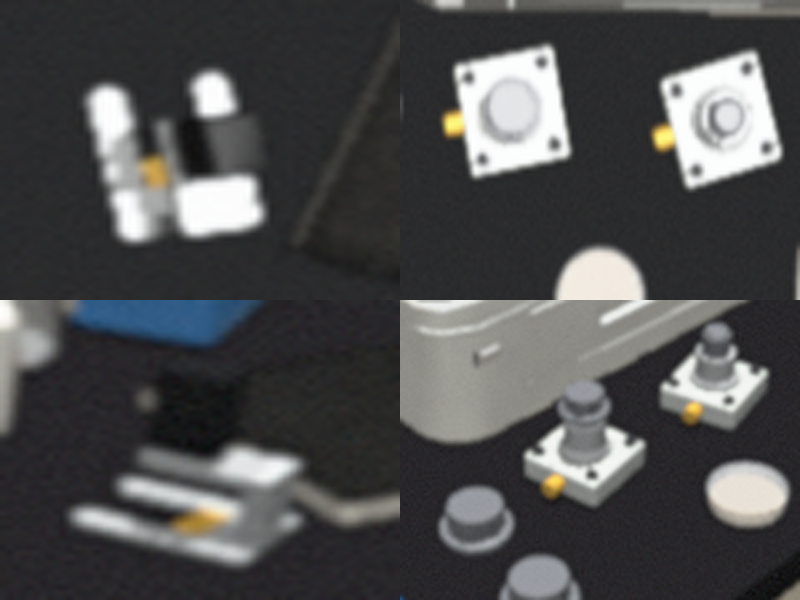

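The crops show three things. The flanged cap sits on the left port, and the blank port is on the right. The two loose caps are larger decoys (about 24 mm tall). The puller's fork points up in the top image, which is +x, with a yaw of about +11°. I'll grasp it now.

```bash
cat >> h.py <<'E'
def q(yaw,flip=0):
    a=yaw/2+(np.pi/2 if flip else 0); return [np.cos(a),np.sin(a),0,0]
def st(*k):
    o=arm.get_obs(); print({i:np.round(o[i],4).tolist() for i in ('t','eef_pos','gripper_width','grip_force','force')+k}); return o
E
python3 - <<'E'
from h import *
t=np.load('/tmp/top.npz');w=t['w']
p=w[215:275,430:480].reshape(-1,3);p=p[p[:,2]>.082];print(len(p),p.mean(0),cv2.minAreaRect((p[:,:2]*1000).astype(np.float32)))
m=eyes.camera_model('top');R=cv2.Rodrigues(m['rvec'])[0];print('cam',-R.T@m['tvec'])
st('eef_rot')
y=np.radians(11);
for f in(0,1):
  for P,yy in(((.476,-.394,.05),y),((.42,-.028,.1),y),((.42,-.028,.1),0),((.49,.28,.09),y),((.49,.28,.09),0.)):
    r=planner.inverse_kinematics(list(P),q(yy,f));print(f,P,None if r is None else np.round(r,2))
E
```

```text
134 [ 0.4764903  -0.39258891  0.09088779] ((476.6264343261719, -394.0336608886719), (29.814279556274414, 23.82421875), 9.420919418334961)
cam [ 0.43488493 -0.04028504  1.39999267]
{'t': 0.1, 'eef_pos': [0.1646, -0.6023, 0.238], 'gripper_width': 0.0882, 'grip_force': 0.0, 'force': [-0.3571, -0.0194, -0.333], 'eef_rot': [0.9911, 0.1331, -0.0002, -0.0008]}
0 (0.476, -0.394, 0.05) [ 0.67  0.94 -0.1   1.71  0.17  0.5  -0.92]
0 (0.42, -0.028, 0.1) [-0.05  0.73  0.01  2.29 -0.03  0.13 -1.39]
0 (0.42, -0.028, 0.1) [-0.05  0.73  0.02  2.29 -0.1   0.13 -1.51]
0 (0.49, 0.28, 0.09) [-0.89  0.91  0.53  1.89 -0.81  0.58 -1.21]
0 (0.49, 0.28, 0.09) [-0.94  0.93  0.61  1.89 -0.9   0.62 -1.31]
1 (0.476, -0.394, 0.05) [ 1.04  1.07 -0.81  1.69  1.    0.86  1.54]
1 (0.42, -0.028, 0.1) [ 0.24  0.75 -0.45  2.27  1.07  0.34  0.61]
1 (0.42, -0.028, 0.1) [ 0.2   0.74 -0.39  2.27  1.02  0.31  0.48]
1 (0.49, 0.28, 0.09) [-0.28  0.88 -0.56  1.85  0.76  0.63  0.45]
1 (0.49, 0.28, 0.09) [-0.35  0.86 -0.43  1.86  0.63  0.56  0.38]
```

```bash
python3 - <<'E'
from h import *
w=np.load('/tmp/top.npz')['w'];p=w[100:230,250:460].reshape(-1,3);p=p[p[:,2]>.1]
for a,b in((.1,.14),(.14,.18),(.18,.22),(.22,.3),(.3,.5)):
    s=p[(p[:,2]>a)&(p[:,2]<b)];print(a,b,len(s),s[:,0].min() if len(s) else '')
y=np.radians(10.5)
arm.goto([.4765,-.394,.18],q(y)); arm.servo_line([.4765,-.394,.050],v=.12); st()
arm.gripper_to(0.0); st('torque')
E
```

```text
0.1 0.14 562 0.5476564742572144
0.14 0.18 2062 0.5534446486220785
0.18 0.22 1923 0.5739820885503885
0.22 0.3 5130 0.5853716391962966
0.3 0.5 12562 0.6226342275116536
{'t': 2.75, 'eef_pos': [0.477, -0.3944, 0.0508], 'gripper_width': 0.0884, 'grip_force': 0.0, 'force': [-0.2229, -0.9219, 1.0079]}
{'t': 3.7583, 'eef_pos': [0.4765, -0.394, 0.05], 'gripper_width': 0.0218, 'grip_force': 29.9964, 'force': [-0.0612, 0.1024, -1.0509], 'torque': [-0.025, -0.0267, 0.0103]}
```

```bash
python3 - <<'E'
from h import *
T=np.load('/tmp/top.npz');w=T['w'];im=T['im']
for nm,(u0,u1,v0,v1) in {'port':(265,330,210,270),'blank':(330,390,210,275)}.items():
    sub=im[v0:v1,u0:u1].astype(int); m=((sub.min(-1)>120)&(sub.max(-1)-sub.min(-1)<40)&(np.abs(w[v0:v1,u0:u1,2]-.022)<.006)).astype(np.uint8)
    p=w[v0:v1,u0:u1][m>0]; r=cv2.minAreaRect((p[:,:2]*1000).astype(np.float32)); print(nm,len(p),r)
p=w[210:270,265:330].reshape(-1,3)
for z0 in(.058,.07,.075):
    s=p[(p[:,2]>z0)&(p[:,2]<.1)];print(z0,len(s),s.mean(0),cv2.minEnclosingCircle((s[:,:2]*1000).astype(np.float32)))
y=np.radians(10.5);h=np.array([np.cos(y),np.sin(y)])
c=np.array([.4885,-.0270]); pre=c-.072*h
arm.servo_line([.4765,-.394,.15],v=.15); st('torque')
arm.goto([*pre,.15],q(y)); arm.servo_line([*pre,.102],v=.1); arm.wait(.4); st('eef_rot')
for n in("scene","top"):
    im,w=cloud(n); np.savez(f'/tmp/{n}2.npz',im=im,w=w)
a=np.load('/tmp/scene2.npz')['im'][230:330,240:373];b=np.load('/tmp/top2.npz')['im'][200:300,250:383]
cv2.imwrite('pics/pre.png',np.vstack([cv2.resize(x,(400,300),interpolation=cv2.INTER_CUBIC) for x in(a,b)])[...,::-1])
E
```

```text
port 585 ((488.59698486328125, -27.71099090576172), (70.01502990722656, 70.47772216796875), 10.583946228027344)
blank 609 ((483.7957763671875, -175.7347869873047), (69.78467559814453, 70.27342987060547), 16.017507553100586)
0.058 296 [ 0.50094466 -0.02968779  0.07373572] ((533.6995849609375, -34.556182861328125), 64.93672180175781)
0.07 198 [ 0.50653737 -0.0308818   0.07889817] ((535.8543701171875, -36.185691833496094), 62.836509704589844)
0.075 148 [ 0.50783681 -0.03292166  0.08083449] ((535.8543701171875, -36.185691833496094), 62.836509704589844)
{'t': 4.575, 'eef_pos': [0.4759, -0.3936, 0.1492], 'gripper_width': 0.0219, 'grip_force': 29.9964, 'force': [-0.7713, 0.5041, -2.1608], 'torque': [0.0554, 0.0224, -0.0016]}
{'t': 6.95, 'eef_pos': [0.4179, -0.0401, 0.1023], 'gripper_width': 0.0218, 'grip_force': 29.9964, 'force': [-0.7237, 0.1199, -1.9897], 'eef_rot': [0.9958, 0.0915, 0.0003, 0.0]}
```

View pics/pre.png

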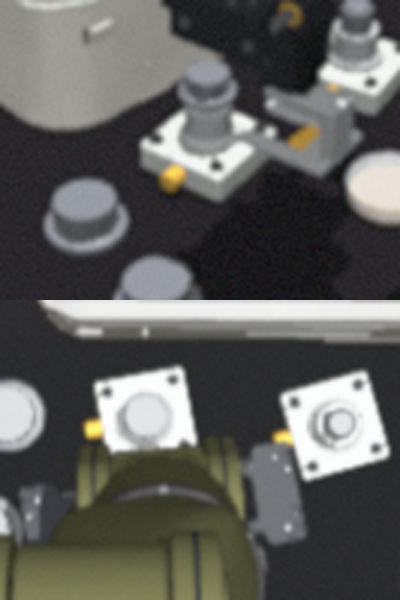

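```bash
python3 - <<'E'
from h import *
im=np.load('/tmp/scene2.npz')['im'].copy(); m=eyes.camera_model('scene')
K=np.array([[m['fx'],0,m['cx']],[0,m['fy'],m['cy']],[0,0,1]])
S=6;u0,v0=278,232
big=cv2.resize(im[v0:v0+90,u0:u0+120],None,fx=S,fy=S,interpolation=cv2.INTER_CUBIC)
def dr(P,col,cl=True):
    p=cv2.projectPoints(np.array(P,float),m['rvec'],m['tvec'],K,np.array([m['k1'],0,0,0.]))[0].reshape(-1,2)
    p=((p-[u0,v0]+.5)*S-.5); cv2.polylines(big,[np.round(p*16).astype(np.int32)],cl,col,1,cv2.LINE_AA,4)
o=arm.get_obs();e=np.array(o['eef_pos']);y=np.radians(10.5);R=np.array([[np.cos(y),-np.sin(y)],[np.sin(y),np.cos(y)]])
def pul(L,z): return [[*(R@np.array(a)+e[:2]),e[2]-.05+z] for a in L]
def tine(s):
    a=np.linspace(-np.pi/2,np.pi/2,9); return [(-.039,s*.0255)]+[(.028+.006*np.cos(t),s*.0195+s*.006*-np.sin(t)) for t in a]+[(-.0155,s*.0135)]
for s in(1,-1): dr(pul(tine(s),.005),(255,0,0),False)
dr(pul([(-.039,-.013),(-.039,.013),(-.029,.013),(-.029,-.013)],.043),(255,0,0))
yb=np.radians(10.6);B=np.array([[np.cos(yb),-np.sin(yb)],[np.sin(yb),np.cos(yb)]]);c=np.array([.4886,-.0277])
dr([[*(B@np.array([a,b])*.035+c),.022] for a,b in((1,1),(1,-1),(-1,-1),(-1,1))],(0,255,0))
an=np.linspace(0,2*np.pi,40)
for r,z in((.02,.059),(.015,.077),(.017,.05)): dr([[c[0]+r*np.cos(t),c[1]+r*np.sin(t),z] for t in an],(0,255,0))
cv2.imwrite('pics/ov.png',big[...,::-1]); print(big.shape)
E
```

```text
(540, 720, 3)
```

View pics/ov.png

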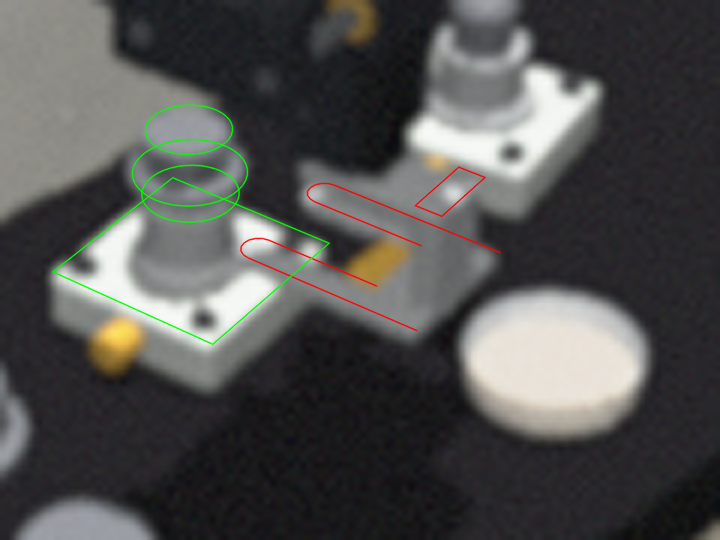

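The overlay (red is the puller from the robot pose, green is the port from the top camera) matches the image within about 2 mm. The block corner is at (213,345), the cap top at (188,129) and the tine tip at (245,250). I'll slide in slowly with a light guard.

```bash
python3 - <<'E'
from h import *
y=np.radians(10.5);h=np.array([np.cos(y),np.sin(y)]);c=np.array([.4886,-.0277])
def P(s): return [*(c+s*h),.102]
arm.servo_line(P(-.072),v=.05); arm.wait(.3); st('torque')
print(arm.servo_line(P(-.014),v=.03,guard=2.0)); arm.wait(.2)
o=st('torque'); d=np.array(o['eef_pos'][:2])-c; print('along',d@h,'lat',d@[-h[1],h[0]], 'z', o['eef_pos'][2])
E
```

```text
{'t': 7.6, 'eef_pos': [0.4178, -0.0408, 0.102], 'gripper_width': 0.0213, 'grip_force': 29.9964, 'force': [0.4915, 0.0547, -1.8682], 'torque': [0.0364, 0.0177, 0.0155]}
False
{'t': 9.8833, 'eef_pos': [0.4748, -0.0303, 0.102], 'gripper_width': 0.0217, 'grip_force': 29.9964, 'force': [0.0841, 0.1453, -1.0789], 'torque': [0.037, -0.0018, 0.0098]}
along -0.014043371106554197 lat 4.76627288607948e-06 z 0.10202356323390228
```

```bash
cat >> h.py <<'E'
y=np.radians(10.5);h=np.array([np.cos(y),np.sin(y)]);l=np.array([-h[1],h[0]]);c=np.array([.4886,-.0277])
def P(s,t=0,z=.102): return [*(c+s*h+t*l),z]
def rel():
    o=arm.get_obs();d=np.array(o['eef_pos'][:2])-c;f=np.array(o['force']);return np.round([d@h*1e3,d@l*1e3,o['eef_pos'][2]*1e3,f[:2]@h,f[:2]@l,f[2],o['t']],2)
E
python3 - <<'E'
from h import *
for s in(1,-1):
    hit=arm.servo_line(P(-.014,s*.0035),v=.006,guard=1.5); print(s,hit,rel())
    arm.servo_line(P(-.014,0),v=.02); arm.wait(.3); print(rel())
E
```

```text
1 True [-14.17   2.34 101.73   0.13  -0.35  -0.89  10.36]
[-1.4060e+01  7.0000e-02  1.0196e+02  2.8000e-01  2.0000e-02 -1.5200e+00
  1.0940e+01]
-1 True [-1.4290e+01 -1.8000e+00  1.0166e+02 -4.0000e-02 -6.9000e-01 -2.7000e+00
  1.1380e+01]
[-1.4060e+01 -5.0000e-02  1.0194e+02 -6.3000e-01 -1.8000e-01 -1.9600e+00
  1.1920e+01]
```

```bash
python3 - <<'E'
from h import *
arm.servo_line(P(-.014,.0002),v=.02); arm.wait(.3); print(rel())
hit=arm.servo_line(P(.006,.0002),v=.008,guard=1.8); print(hit,rel()); arm.wait(.15); print(rel())
arm.wait(.2);print(rel())
E
```

```text
[-1.4010e+01  1.8000e-01  1.0201e+02  6.0000e-02  2.7000e-01 -1.5700e+00
  1.2480e+01]
True [-9.6200e+00  2.9000e-01  1.0154e+02  2.8000e-01 -4.0000e-02 -5.0000e-01
  1.3520e+01]
[ -9.99   0.37 101.23  -0.11  -0.29  -1.15  13.67]
[-1.0030e+01  3.5000e-01  1.0125e+02 -4.6000e-01  1.0000e-02 -1.3100e+00
  1.3870e+01]
```

```bash
python3 - <<'E'
from h import *
arm.servo_line(P(-.012,.0002),v=.02); arm.wait(.3); print(rel())
s=-.012
while s<.006:
    s+=.001; hit=arm.servo_line(P(s,.0002),v=.008,guard=3); arm.wait(.15)
    f=[]
    for _ in range(5): arm.wait(.03); f.append(rel())
    r=np.mean(f,0); print(hit,r.round(2))
    if hit or r[3]<-1.5 or s*1e3-r[0]>.5: break
E
```

```text
[-11.95   0.21 102.01  -0.25  -0.39  -1.52  14.42]
False [-1.102e+01  2.100e-01  1.020e+02  6.000e-02  1.300e-01 -1.590e+00
  1.495e+01]
False [-10.02   0.2  102.     0.33   0.    -1.71  15.54]
False [-9.2100e+00  2.0000e-01  1.0197e+02 -5.0000e-01 -7.0000e-02 -1.1400e+00
  1.6130e+01]
False [-8.820e+00  2.000e-01  1.019e+02 -3.540e+00  9.000e-02 -2.800e-01
  1.673e+01]
```

The stop met the neck at about −9.2 mm along, with a peak of 3.5 N. Next I ease back 2.5 mm and pull straight up.

```bash
python3 - <<'E'
from h import *
arm.servo_line(P(-.0118,.0002),v=.01); arm.wait(.4); print(rel())
z=.102
while z<.122:
    z+=.002; arm.servo_line(P(-.0118,.0002,z),v=.02); arm.wait(.05); print(rel())
arm.servo_line(P(-.0118,.0002,.145),v=.04); arm.wait(.5); st('torque','eef_rot')
im,w=cloud('scene'); np.savez('/tmp/s3.npz',im=im,w=w)
cv2.imwrite('pics/pull.png',cv2.resize(im[200:290,270:390],None,fx=6,fy=6,interpolation=cv2.INTER_CUBIC)[...,::-1])
E
```

```text
[-1.1720e+01  1.9000e-01  1.0202e+02 -3.1000e-01 -5.0000e-02 -1.2600e+00
  1.7730e+01]
[-11.81   0.18 104.05   0.17   0.36  -2.38  18.02]
[-1.2000e+01  2.4000e-01  1.0596e+02 -3.0000e-02 -7.0000e-01 -3.1400e+00
  1.8320e+01]
[-11.37   0.11 108.29  -0.48  -0.    -1.05  18.62]
[-1.1690e+01  1.7000e-01  1.1015e+02  1.1000e-01 -5.4000e-01 -1.2100e+00
  1.8920e+01]
[-1.1730e+01  1.9000e-01  1.1208e+02 -4.4000e-01 -3.0000e-02 -1.7600e+00
  1.9230e+01]
[-1.1800e+01  2.0000e-01  1.1403e+02 -6.0000e-02  9.8000e-01 -2.2100e+00
  1.9520e+01]
[-1.1740e+01  1.7000e-01  1.1607e+02  2.4000e-01  1.1000e-01 -2.0000e+00
  1.9820e+01]
[-11.76   0.18 118.06  -0.44  -0.57  -2.52  20.12]
[-11.74   0.2  120.08  -0.15   0.75  -1.77  20.42]
[-11.75   0.2  122.07   0.32  -1.02  -1.67  20.72]
{'t': 21.95, 'eef_pos': [0.4769, -0.0296, 0.1449], 'gripper_width': 0.0218, 'grip_force': 29.9966, 'force': [-0.3621, -0.3531, -1.6094], 'torque': [0.0067, -0.0035, -0.0265], 'eef_rot': [0.9958, 0.0916, -0.0034, -0.0002]}
```

View pics/pull.png

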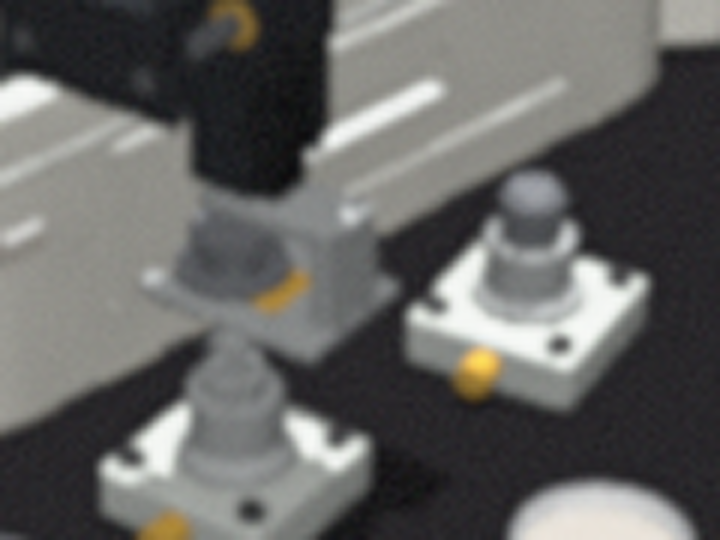

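The neck is bare at (235,350) and the cap lies level on the fork at (235,255). Now to the tray.

```bash
python3 - <<'E'
from h import *
e=arm.get_obs()['eef_pos']
arm.servo_line([e[0],e[1],.165],v=.06)
arm.servo_line([.495,.283,.165],v=.1); arm.wait(.3); st()
arm.servo_line([.495,.283,.095],v=.06); arm.wait(.4); st()
z=.095;
while z>.0845:
    z-=.001; hit=arm.servo_line([.495,.283,z],v=.008,guard=3); arm.wait(.2); o=st()
    if hit or o['eef_pos'][2]-z>.0006 or o['force'][2]>1.5: break
im,w=cloud('scene')
cv2.imwrite('pics/tray.png',cv2.resize(im[250:400,90:290],None,fx=4,fy=4,interpolation=cv2.INTER_CUBIC)[...,::-1])
E
```

```text
{'t': 26.0667, 'eef_pos': [0.495, 0.283, 0.165], 'gripper_width': 0.0224, 'grip_force': 29.9965, 'force': [-1.0683, -0.0151, -1.7664]}
{'t': 27.7833, 'eef_pos': [0.495, 0.283, 0.0951], 'gripper_width': 0.0216, 'grip_force': 29.9965, 'force': [-0.1519, 0.3866, -1.5962]}
{'t': 28.2583, 'eef_pos': [0.495, 0.283, 0.094], 'gripper_width': 0.0218, 'grip_force': 29.9965, 'force': [0.2159, 0.6793, -1.714]}
{'t': 28.7333, 'eef_pos': [0.495, 0.283, 0.093], 'gripper_width': 0.0214, 'grip_force': 29.9965, 'force': [-0.2977, -0.2093, -2.1911]}
{'t': 29.2083, 'eef_pos': [0.495, 0.283, 0.092], 'gripper_width': 0.0213, 'grip_force': 29.9966, 'force': [-0.312, -0.8876, -2.0991]}
{'t': 29.6833, 'eef_pos': [0.4951, 0.283, 0.091], 'gripper_width': 0.0215, 'grip_force': 29.9965, 'force': [0.6237, -0.9586, -1.5305]}
{'t': 30.1583, 'eef_pos': [0.495, 0.283, 0.09], 'gripper_width': 0.0217, 'grip_force': 29.9964, 'force': [-0.1204, -0.0528, -1.8058]}
{'t': 30.6333, 'eef_pos': [0.495, 0.283, 0.089], 'gripper_width': 0.0216, 'grip_force': 29.9965, 'force': [-0.4123, -0.4603, -1.1205]}
{'t': 31.1083, 'eef_pos': [0.495, 0.283, 0.088], 'gripper_width': 0.0216, 'grip_force': 29.9965, 'force': [-0.1344, 0.2434, -1.6057]}
{'t': 31.5833, 'eef_pos': [0.495, 0.283, 0.087], 'gripper_width': 0.0215, 'grip_force': 29.9964, 'force': [-0.0405, -0.1108, -1.3103]}
{'t': 32.0583, 'eef_pos': [0.4951, 0.283, 0.086], 'gripper_width': 0.0219, 'grip_force': 29.9963, 'force': [-0.141, -0.0818, -0.8874]}
{'t': 32.4667, 'eef_pos': [0.4949, 0.2831, 0.0859], 'gripper_width': 0.0219, 'grip_force': 29.9972, 'force': [-1.1869, -0.3065, 6.0939]}
```

View pics/tray.png

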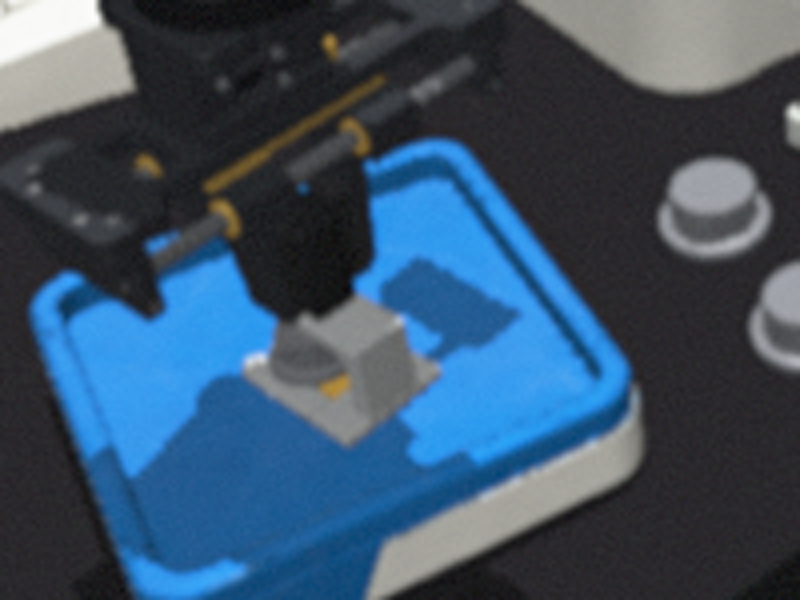

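The fork stands flat on the tray floor at (345,390), with the cap level on it at (305,350). I release and retreat.

```bash
python3 - <<'E'
from h import *
arm.servo_line([.495,.283,.0861],v=.01); arm.wait(.2); st()
arm.gripper_to(.07); arm.wait(.3); st()
arm.servo_line([.495,.283,.25],v=.08); arm.wait(.3)
arm.servo_line([.46,.05,.3],v=.2); arm.wait(.3); st()
im,w=cloud('scene')
cv2.imwrite('pics/end.png',cv2.resize(im[210:410,90:390],None,fx=2.6,fy=2.6,interpolation=cv2.INTER_CUBIC)[...,::-1])
E
```

```text
{'t': 32.9917, 'eef_pos': [0.495, 0.283, 0.0861], 'gripper_width': 0.0218, 'grip_force': 29.9966, 'force': [-0.2452, -0.3922, 1.0605]}
{'t': 34.125, 'eef_pos': [0.495, 0.283, 0.0861], 'gripper_width': 0.0699, 'grip_force': 0.0, 'force': [-0.5438, -0.1184, 0.1006]}
{'t': 38.2833, 'eef_pos': [0.46, 0.0505, 0.2998], 'gripper_width': 0.0698, 'grip_force': 0.0, 'force': [0.196, 0.9327, 0.3061]}
```

View pics/end.png

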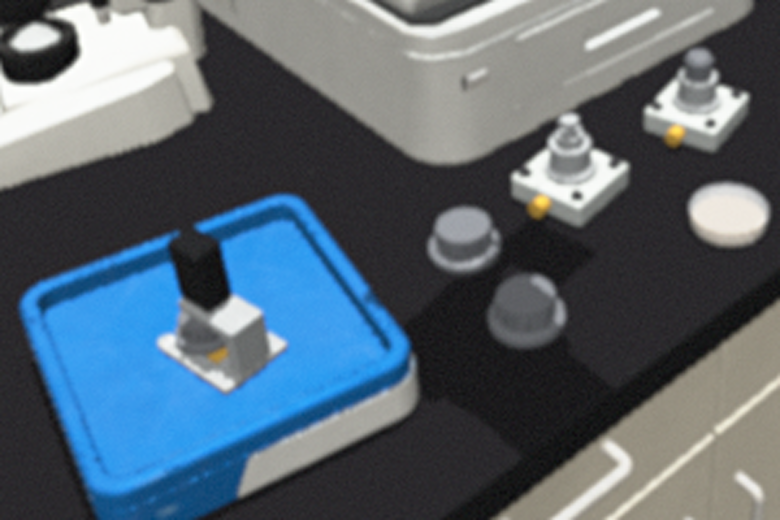

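The puller stands upright in the tray at (225,340) with the cap level on its fork at (200,330). The neck is bare at (570,130), and nothing else in view has moved. I hand the job in.

```bash
python3 -c "
from h import *
print(arm.finish_job())"
```

```text
the job is handed in; nothing more can be done
None
```

The cap came off the sampling port and lies level on the fork of the puller, which stands upright in the cooling tray; I let go and handed the job in at about 38 s of the 72 s allowed.

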